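# Set a bench engine's controls for a cold start

### The job

Get the small petrol engine on the bench ready for a cold start: open its fuel tap fully, so that the tap's lever lies in line with the pipe, and slide the choke lever past its half-way click to the full-choke stop. Push the two levers gently with the fingertips, without gripping or forcing them; leave the throttle lever where it is set, leave the tools and other things on the bench where they are, and finish clear of the engine.

Things in the scene. Friction and masses are not known exactly. Their poses are not given: they have to be found in the camera images.
- engine: Small one-cylinder petrol engine bolted to a plywood board 300 x 260 x 18 mm; it cannot move. Origin: on the bench under its middle; +x along the crankshaft to the grey fan housing and starter, +y out of the control side, z up. Positions below are in mm in this frame. Beyond y = 141 there are only the tap (its body and pipe below z 175), the two lever ends and things lying on the bench.
- tank (a point): Centre of the white fuel tank on top of the engine, 185 x 170 x 75 mm, at (55, -18, 290); its cap reaches z 345, its +y side y 67. The fan housing below it is round, radius 122 about the line y 0, z 146, from x 60 to 118.
- air_cleaner (a point): Centre of the black air-cleaner box, 65 x 104 x 109 mm, at (-112, 88, 163); top at z 218. The carburettor is beside it: x -60 to 5, y up to 123, top z 175.
- choke (a joint): Choke lever on top of the carburettor (the lever nearest the black air cleaner), swings level about choke_pivot. rad: 0 = run, 0.55 = half choke, 1.10 = full choke (hard stop). Grows counter-clockwise seen from above: the arm points along engine +y at 0.55 and its end goes towards the air cleaner (engine -x). It clicks at the three values: some 5 N at the grip to leave one; let go in between, it springs to the nearer.
- choke_grip (a point): Middle of the choke lever's black end grip, an upright tab 22 mm long along the arm, 9 mm thick and 24 mm high (12 mm above and below this point), 53 mm from the pivot axis; its underside is 175 mm over the bench. Its x axis points outwards along the arm.
- choke_pivot (a point): On the choke lever's upright pivot axis, at the height of choke_grip; engine frame (-35, 103, 187).
- fuel_tap (a joint): Lever of the brass in-line fuel tap at the fan-housing end of the control side, swings level about tap_pivot. rad: 0 = shut (across the pipe, pointing along engine +y), 1.57 = open (hard stop, in line with the pipe, pointing along engine +x). Grows clockwise seen from above. Stays where it is left; about 3 N at its end.
- tap_tip (a point): On the fuel-tap lever 36 mm from its pivot axis, 4 mm short of its end. The black lever is 10 mm wide and 14 mm high (7 mm above and below this point); its underside is 176 mm over the bench. Its x axis points outwards along the lever.
- tap_pivot (a point): On the fuel-tap lever's upright pivot axis, at mid-height of the lever; engine frame (105, 150, 183).
- throttle_tip (a point): Grip of the throttle lever, which is to be left alone: an upright steel lever between choke and tap that swings along engine x, black grip 14 x 12 x 22 mm. It stays within x 15 to 75, y up to 108, z below 210.
- spark_plug: Bystander, not to be disturbed: a spark plug lying on the bench (66 mm long, 23 mm across its hexagon). Origin: its underside.
- box_spanner: Bystander, not to be disturbed: a steel-tube plug spanner with cross bar lying on the bench (120 mm long, 25 mm thick, cross bar 150 mm). Origin: its underside.
- funnel: Bystander, not to be disturbed: a grey funnel standing upside down, rim 104 mm across, spout top at 115 mm. Origin: its underside.
- oil_bottle: Bystander, not to be disturbed: a grey oil bottle, 68 mm across, 170 mm high. Origin: its underside.
- wrench: Bystander, not to be disturbed: an open-ended wrench lying flat, 170 mm long. Origin: its underside.
- screwdriver: Bystander, not to be disturbed: a screwdriver lying, 200 mm long. Origin: its underside.
- wire_brush: Bystander, not to be disturbed: a flat cleaning brush lying, wooden handle, about 200 mm long. Origin: its underside.
- bolt_cup: Bystander, not to be disturbed: a small steel cup, 80 mm across, 60 mm high. Origin: its underside.

How it is judged:
By the outcome, as a careful person would: the job done as asked, in the order asked, and still so for the second after the job is handed in, with the robot touching nothing.
It also fails if it takes over 54 s, if anything falls off the work surface, if the arm or the gripper's body presses on something with over 40 N, if the wrist force passes 120 N, or if a joint passes its speed limit or range.

### The arm

A 6-joint arm with a two-finger parallel gripper is mounted at the origin on the work surface. World frame = base frame: x ahead of the robot, y to its left, z up, the work surface at z = 0. Lengths are in mm, angles in degrees, forces in N, time in s.
With the tool pointing down it reaches from about 300 to 850 mm from the base axis. Payload 4.2 kg.
Tool frame: the origin (TCP) lies midway between the tips of the shut fingers; the grasp point (between the pads) lies 19 mm behind it; x points along the fingers, y is the direction in which the jaws open and shut, and the axes are right-handed (so a half turn about x gives the same grasp; the last joint's range is limited). The gripper opens to 91 mm and grips with 3 to 60 N. Pads are 32 mm wide; open, the fingers measure 118 mm over their backs; the gripper's body (76 mm by 178 mm) begins 60 mm behind the grasp point.
Start: joints at [-69.614, 18.312, 89.639, -0, 72.044, -1.146], TCP at [211.04, -534.891, 181.576] pointing down, gripper open.
Joint ranges: [-177.97, 177.97], [-48.28, 115.42], [12.27, 149.76], [-77.06, 257.06], [2.81, 150.46], [-146.56, 146.56]. Speed limits (degrees/s): [147.25, 147.25, 180, 180, 180, 180].

### API

Orientations are given as [roll, pitch, yaw] about the fixed x, y, z axes, in that order (R = Rz(yaw) Ry(pitch) Rx(roll)).
In Python, from workcell import env gives the robot as it stands.
- The arm moves only by the shell command python3 -m handwheel 'ROWS' [FORCE]. ROWS is text: rows parted by semicolons, each of 7 numbers parted by spaces: the turn, a rotation vector about the tool's x, y, z in degrees, then the shift along the tool's x, y, z in m, then the finger opening in m, from 0 to 0.0912. In form: rx ry rz x y z grip; .... A call has 1 to 12 rows; each row is the pose to reach, as a shift and turn from the pose commanded when the call began, along the tool's axes at that moment; what a row does not reach only later rows make up. A row lasts 1/12 s, in which the tool goes at most 41.7 mm and 7.16 degrees, less where a joint would pass 70% of its speed; a pose out of reach is approached as far as the arm can. A call with a gripper value outside its range is refused whole. The fingers move at their own pace and stop on an object; FORCE is the grip in N (left out, the last holds). Time passes only in rows, so rows that repeat a pose let the fingers close. It gives the time, the measured TCP pose, the force and the opening at its end, in the units of the state.
- env.state(): the state, without advancing time (a new reading comes with each control period).
- env.grab_frame(name): name is "side" or "top" or "wrist"; returns the picture (384x512x3 uint8, red, green, blue); there is no depth.
- env.get_calibration(name): a dict with "mtx" (3x3 intrinsics, pixels), "k1" (the pictures are not rectified: a ray, as slopes to the right and down, at radius r is drawn at 1 + k1 r^2 times it, then the intrinsics apply), "T" (4x4, takes a point from camera to world coordinates); the wrist camera has in their place "hand_eye" (4x4, takes a point from camera to tool coordinates, whose origin is the TCP and whose axes are the tool frame's). Camera axes: x right, y up, looking along -z (the intrinsics and any distortion apply to the point x, -y, -z); pixel columns grow to the right and rows downward; lengths in mm; the calibration is good to about 2 mm. A picture is of the moment at which its call begins: read the wrist's pose just before it. get_calibration takes no time and is no camera call.
- env.job_done(): hands the job in, once; it reports no verdict.
The state is a dict: "time_s": time; "qpos": joint angles; "qvel": joint speeds; "effort": joint torques, N m; "ee_pos": TCP position; "ee_rot": TCP orientation; "force": force on the tool from outside, world axes, zero at the start; "torque": the same for the moment, N m; "gripper_width": finger opening in mm.
Only numpy, scipy, OpenCV 4.12 (cv2) and the standard library are available. Lean on these libraries where they do the work, as an engineer would, in place of code of your own. Each camera call takes 0.05 s, during which the arm holds its last target. There are 200 camera calls.

## Working session

There is one attempt and no reset: what is moved stays moved. The work goes in short steps, Python scripts to look and compute and a shell command to move; the robot and the scene stay as the last step left them, time stands still between calls to the robot, and variables do not carry over. Pictures are saved under pics/ and viewed, on a budget of 10 in all, crops included, one or two more only if the job needs it, and the job is handed in when it is done.

```bash
ls; mkdir -p pics
python3 - <<'E'
from workcell import env
import cv2
print(env.state())
for n in("top","side","wrist"):
    c=env.get_calibration(n);print(n,c)
for n in("top","side"):
    cv2.imwrite(f"pics/{n}0.png",cv2.resize(env.grab_frame(n)[:,:,::-1],(800,600),interpolation=cv2.INTER_CUBIC))
E
```

```text
pics
{'time_s': 0.0, 'qpos': array([-6.96124929e+01,  1.83505136e+01,  8.97041101e+01, -1.65799157e-03,
        7.20448494e+01, -1.14528828e+00]), 'qvel': array([ 0.03392589,  0.04183704,  0.00796314,  0.00338568, -0.00718224,
        0.03042672]), 'effort': array([-3.25532192e-04, -4.12468994e+01, -2.31970525e+01,  7.25429133e-02,
        4.57368081e-02, -1.45652607e-04]), 'ee_pos': array([ 210.84968613, -534.35430634,  180.74719676]), 'ee_rot': array([-90.23739561,  89.90051436, 111.29591228]), 'force': array([ 0.38423043,  0.43340775, -0.40877058]), 'torque': array([-0.01428243, -0.03934129, -0.04847821]), 'gripper_width': 91.21511322082912}
top {'mtx': array([[490.90050202,   0.        , 256.07555644],
       [  0.        , 490.90050202, 191.61059373],
       [  0.        ,   0.        ,   1.        ]]), 'k1': 0.02194873675919154, 'T': array([[-2.66341220e-02,  9.94015540e-01, -1.05942109e-01,
         3.65926508e+02],
       [-9.99637578e-01, -2.68990945e-02, -1.07274315e-03,
         1.01623157e+02],
       [-3.91607015e-03,  1.05875141e-01,  9.94371721e-01,
         1.57865290
[... 487 characters left out ...]
2,  7.62765334e-01,  6.46296459e-01,
         1.17480971e+03],
       [ 0.00000000e+00,  0.00000000e+00,  0.00000000e+00,
         1.00000000e+00]])}
wrist {'mtx': array([[318.95950108,   0.        , 258.60790694],
       [  0.        , 318.95950108, 187.40703339],
       [  0.        ,   0.        ,   1.        ]]), 'k1': -0.07313024048675516, 'hand_eye': array([[ 4.32549328e-04,  2.87278405e-01, -9.57847029e-01,
        -2.04753859e+02],
       [ 9.99999411e-01,  8.29182602e-04,  7.00273956e-04,
        -2.24964794e-01],
       [ 9.95403677e-04, -9.57846768e-01, -2.87277877e-01,
        -8.20471505e+01],
       [ 0.00000000e+00,  0.00000000e+00,  0.00000000e+00,
         1.00000000e+00]])}
```

View pics/top0.png

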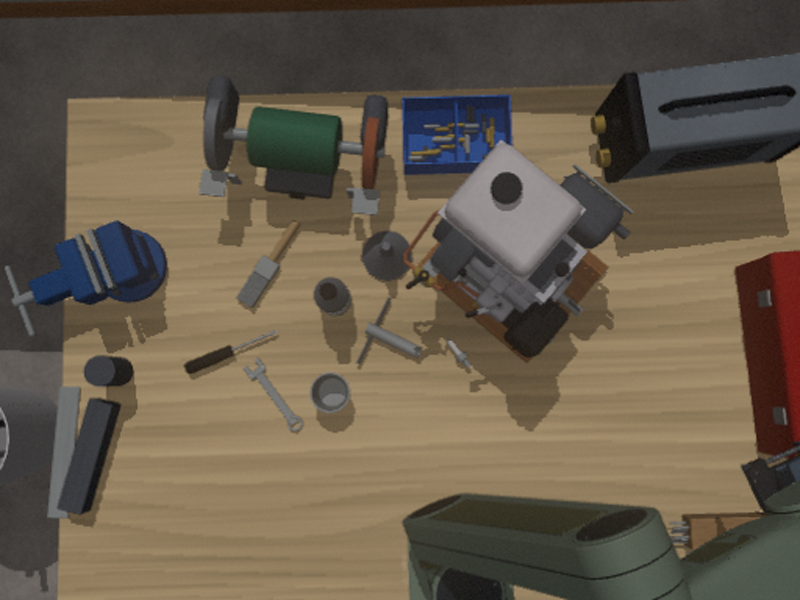

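View pics/side0.png

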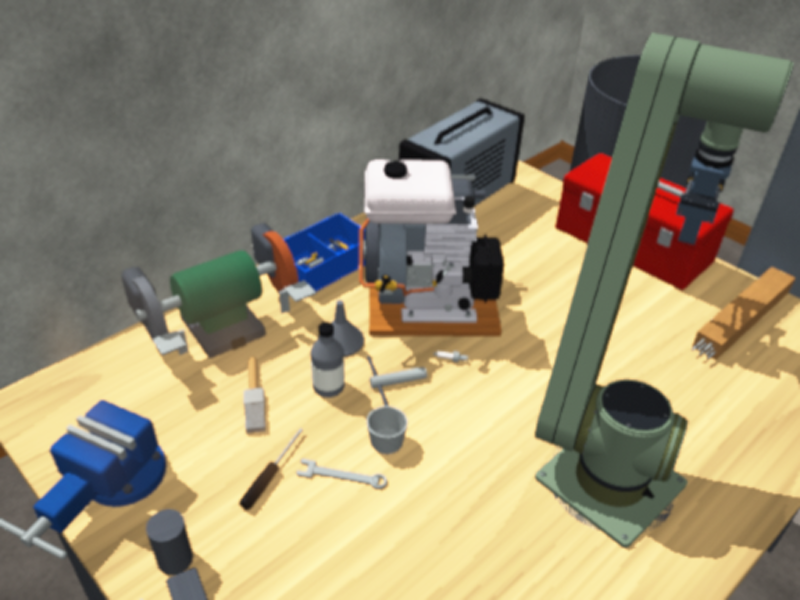

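Run:
```python
import cv2,numpy as np
from workcell import env
f=env.grab_frame("top")[:,:,::-1]
a=cv2.resize(f[115:235,255:395],None,fx=5,fy=5,interpolation=cv2.INTER_CUBIC)
cv2.imwrite("pics/top1.png",a)
f=env.grab_frame("side")[:,:,::-1]
a=cv2.resize(f[95:215,220:330],None,fx=5,fy=5,interpolation=cv2.INTER_CUBIC)
cv2.imwrite("pics/side1.png",a)
```

```text
(no output)
```

View pics/top1.png

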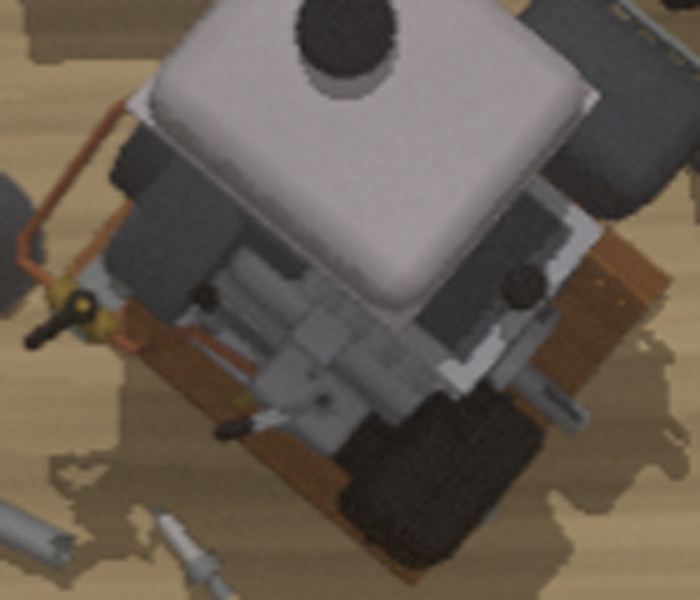

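View pics/side1.png

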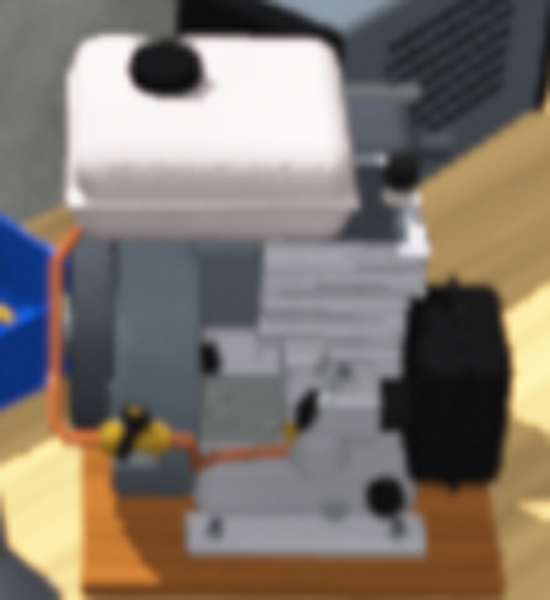

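```bash
cat > h.py <<'E'
import numpy as np
from scipy.spatial.transform import Rotation as R
from scipy.optimize import least_squares
from workcell import env
def proj(n,P,T=None):
    c=env.get_calibration(n); T=c["T"] if T is None else T
    p=(np.atleast_2d(P)-T[:3,3])@T[:3,:3]
    s=np.c_[p[:,0]/-p[:,2],-p[:,1]/-p[:,2]]
    s=s*(1+c["k1"]*(s**2).sum(1,keepdims=True)); m=c["mtx"]
    return s*[m[0,0],m[1,1]]+[m[0,2],m[1,2]]
def e2w(e,P):
    P=np.atleast_2d(np.array(P,float)); c,s=np.cos(e[2]),np.sin(e[2])
    return np.c_[e[0]+c*P[:,0]-s*P[:,1],e[1]+s*P[:,0]+c*P[:,1],P[:,2]]
def tool(dw,rot=None): # world vec -> tool
    return R.from_euler("xyz",env.state()["ee_rot"] if rot is None else rot,degrees=True).inv().apply(dw)
E
python3 - <<'E'
from h import *
top=[((105,150,192),(80,303)),((-35,103,187),(325,400)),((-144.5,140,218),(412,570)),((-150,130,18),(412,585)),((-150,-130,18),(670,280)),((-37.5,67,262),(398,325))]
side=[((105,150,190),(130,418)),((150,130,18),(85,580)),((-150,130,18),(503,583))]
P1,p1=[np.array(v,float) for v in zip(*top)];P2,p2=[np.array(v,float) for v in zip(*side)]
p1=p1/5+[255,115];p2=p2/5+[220,95]
f=lambda v:np.r_[(proj("top",e2w(v,P1))-p1).ravel(),(proj("side",e2w(v,P2))-p2).ravel()]
best=min((least_squares(f,[550,0,a],loss="soft_l1",x_scale=[100,100,1]) for a in np.arange(0,6.3,.8)),key=lambda r:r.cost)
e=best.x;print(e,np.degrees(e[2]),best.fun.reshape(-1,2).round(1).tolist())
np.save("e.npy",e)
g=lambda v:np.r_[(proj("top",e2w(e,[-35-53*np.sin(v[0]-.55),103+53*np.cos(v[0]-.55),195]))-(np.array([237,428])/5+[255,115])).ravel()]
r=least_squares(g,[0]);print("choke",r.x,r.fun)
g=lambda v:np.r_[(proj("top",e2w(e,[105+38*np.sin(v[0]),150+38*np.cos(v[0]),188]))-(np.array([36,338])/5+[255,115])).ravel()]
r=least_squares(g,[0]);print("tap",r.x,r.fun)
for n,q in dict(choke=(-35,103,187),tap=(105,150,183)).items():print(n,e2w(e,q))
print(R.from_euler("xyz",env.state()["ee_rot"],degrees=True).as_matrix().round(3))
E
```

```text
[ 597.26404295 -124.46473741    7.1042704 ] 407.0447102350419 [[1.7, -0.3], [0.5, 0.5], [6.0, 1.6], [-1.6, -1.0], [-0.4, -1.0], [-1.2, 3.5], [1.1, -2.5], [-3.6, -0.1], [-2.0, 0.6]]
choke [-0.01588538] [ 0.51658599 -0.15553495]
tap [0.24841224] [-0.54151604  0.37350278]
choke [[498.02985828 -79.89370879 187.        ]]
tap [[559.03107442  54.59737504 183.        ]]
[[-0.     0.367 -0.93 ]
 [ 0.001 -0.93  -0.367]
 [-1.    -0.001 -0.   ]]
```

Run:
```python
from h import *
top=[((105,150,192),(80,303)),((-35,103,187),(325,400)),((-150,130,18),(412,585)),((-150,-130,18),(670,280))]
side=[((105,150,190),(130,418)),((150,130,18),(83,588)),((-150,130,18),(503,590))]
P1,p1=[np.array(v,float) for v in zip(*top)];P2,p2=[np.array(v,float) for v in zip(*side)]
p1=p1/5+[255,115];p2=p2/5+[220,95]
f=lambda v:np.r_[(proj("top",e2w(v,P1))-p1).ravel(),(proj("side",e2w(v,P2))-p2).ravel()]
e=np.load("e.npy");r=least_squares(f,e,loss="soft_l1",x_scale=[100,100,1]);e=r.x
e[2]%=2*np.pi
print(e,np.degrees(e[2]),r.fun.reshape(-1,2).round(1).tolist());np.save("e.npy",e)
s=env.state();t=e2w(e,[35,190,310])[0];print(t,tool(t-s["ee_pos"]).round(1))
Re=R.from_matrix(np.array([[0,0,-1],[0,0,0],[0,0,0]])+0) if 0 else None
ang=e[2]; X=np.array([np.cos(ang),np.sin(ang),0]);Y=np.array([-X[1],X[0],0])
M=np.c_[[0,0,-1],-X if np.linalg.det(np.c_[[0,0,-1],-X,-Y])>0 else X,-Y]
print(np.linalg.det(M))
print("turn",np.degrees((R.from_euler("xyz",s["ee_rot"],degrees=True).inv()*R.from_matrix(M)).as_rotvec()))
```

```text
[ 594.20716718 -123.2422264     0.82633975] 47.34577990144597 [[1.4, 1.1], [0.3, 1.7], [-1.6, -0.0], [-0.8, -0.3], [1.7, -1.8], [-2.7, -1.0], [-1.4, -0.3]]
[478.1855147   31.23746857 310.        ] [-128.5 -428.4 -456.3]
1.0
turn [-1.15813406e+02 -6.06628896e-02  3.79660613e-02]
```

```bash
python3 -m handwheel '0 0 0 -0.04 0 0 0; -7 0 0 -0.08 0 0 0; -14 0 0 -0.12 0 0 0; -115.8 0 0 -0.1285 -0.428 -0.456 0; -115.8 0 0 -0.1285 -0.428 -0.456 0; -115.8 0 0 -0.1285 -0.428 -0.456 0; -115.8 0 0 -0.1285 -0.428 -0.456 0; -115.8 0 0 -0.1285 -0.428 -0.456 0; -115.8 0 0 -0.1285 -0.428 -0.456 0; -115.8 0 0 -0.1285 -0.428 -0.456 0; -115.8 0 0 -0.1285 -0.428 -0.456 0; -115.8 0 0 -0.1285 -0.428 -0.456 0' 10
python3 - <<'E'
from h import *
e=np.load("e.npy");s=env.state();t=e2w(e,[35,190,310])[0];print(s["qpos"].round(1),t,tool(t-s["ee_pos"]).round(1))
X=np.array([np.cos(e[2]),np.sin(e[2]),0]);Y=np.array([-X[1],X[0],0]);M=np.c_[[0,0,-1],-X,-Y]
print("turn",np.degrees((R.from_euler("xyz",s["ee_rot"],degrees=True).inv()*R.from_matrix(M)).as_rotvec()))
E
```

```text
time_s: 1.2
ee_pos: [371.3, -193.9, 306.7]
ee_rot: [49.9, 90.0, -29.8]
force: [1.8, 0.7, -0.2]
gripper_width: 14.2
[-29.1   0.5  94.   -0.   85.6 -39.5] [478.1855147   31.23746857 310.        ] [  -3.3  145.4 -202.3]Traceback (most recent call last):
  File "<stdin>", line 4, in <module>
  File "scipy/spatial/transform/_rotation.pyx", line 1143, in scipy.spatial.transform._rotation.Rotation.from_matrix
ValueError: Non-positive determinant (left-handed or null coordinate frame) in rotation matrix 0: [[ 0.         -0.67757225  0.73545622]
 [ 0.         -0.73545622 -0.67757225]
 [-1.         -0.         -0.        ]].
```

```bash
python3 -m handwheel '-37 0 0 -0.003 0.145 -0.202 0; -37 0 0 -0.003 0.145 -0.202 0; -37 0 0 -0.003 0.145 -0.202 0; -37 0 0 -0.003 0.145 -0.202 0; -37 0 0 -0.003 0.145 -0.202 0; -37 0 0 -0.003 0.145 -0.202 0; -37 0 0 -0.003 0.145 -0.202 0; -37 0 0 -0.003 0.145 -0.202 0; -37 0 0 -0.003 0.145 -0.202 0; -37 0 0 -0.003 0.145 -0.202 0'
python3 - <<'E'
from h import *
import cv2
s=env.state();f=env.grab_frame("wrist")[:,:,::-1]
np.savez("w1.npz",p=s["ee_pos"],r=s["ee_rot"])
print(s["ee_pos"],s["ee_rot"],s["qpos"].round(1))
cv2.imwrite("pics/w1.png",cv2.resize(f,(800,600),interpolation=cv2.INTER_CUBIC))
E
```

```text
time_s: 2.03
ee_pos: [478.4, 27.2, 309.6]
ee_rot: [-72.1, 90.0, -115.2]
force: [-0.5, -0.6, -0.8]
gripper_width: 0.5
[478.4124886   27.17041468 309.64049717] [ -72.10209231   89.96467252 -115.20572168] [  1.9   6.3  87.3  -0.   86.5 -45. ]
```

View pics/w1.png

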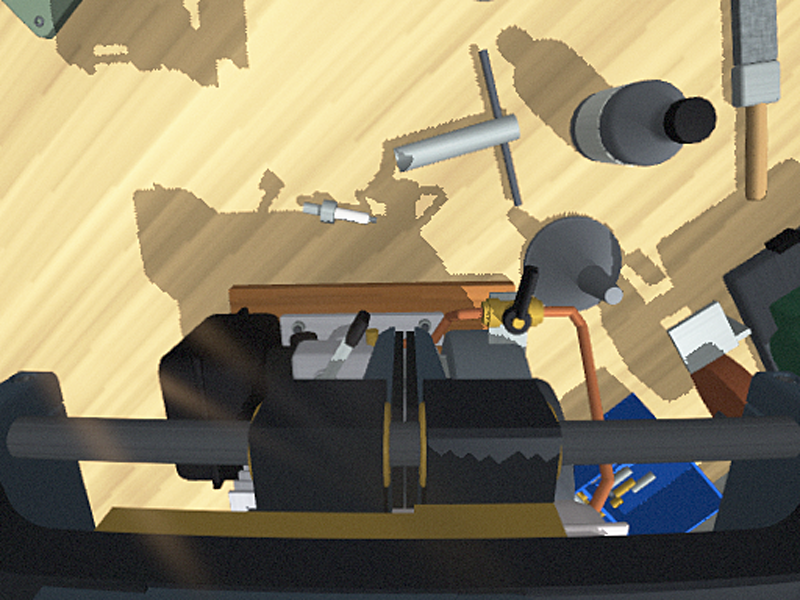

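Run:
```python
from h import *
d=np.load("w1.npz");T=np.eye(4);T[:3,:3]=R.from_euler("xyz",d["r"],degrees=True).as_matrix();T[:3,3]=d["p"]
T=T@env.get_calibration("wrist")["hand_eye"]
e0=np.load("e.npy")
s,c=53*np.sin(.55),53*np.cos(.55)
P=[(105,150,190),(-35+s,103+c,197)];p=np.array([(517,321),(356,327)])/1.5625
f=lambda v:(proj("wrist",e2w(v,P),T)-p).ravel()
r=least_squares(f,e0,x_scale=[100,100,1]);e=r.x;print(e,np.degrees(e[2]),r.fun.round(1),"prior resid",f(e0).round(1))
print("with bench corner (-150,130,0),( -150,130,18)",proj("wrist",e2w(e,[(-150,130,0),(-150,130,18),(150,130,0),(-35,103,187)]),T)*1.5625)
g=lambda v:(proj("wrist",e2w(e,[105+38*np.sin(v[0]),150+38*np.cos(v[0]),190]),T)-np.array([530,270])/1.5625).ravel()
q=least_squares(g,[0]);print("tap",q.x,q.fun)
# blend
np.save("e1.npy",e)
```

```text
[ 596.54696902 -118.78000334    0.81670874] 46.79396395775799 [ 0.6  0.  -0.6  0. ] prior resid [-5.2  0.3 -6.4  1.3]
with bench corner (-150,130,0),( -150,130,18) [[240.63937676 277.89555265]
 [235.25253251 282.3680116 ]
 [519.74283174 278.0601421 ]
 [320.19101086 380.31232369]]
tap [0.15456014] [ 0.15007079 -0.95443234]
```

```bash
cat >> h.py <<'E'
def inE(e):
    s=env.state();d=s["ee_pos"]-[e[0],e[1],0];c,n=np.cos(e[2]),np.sin(e[2])
    F=s["force"];M=np.array([[c,n,0],[-n,c,0],[0,0,1]])
    return (M@d).round(1),(M@F).round(1)
E
python3 - <<'E'
from h import *
print(inE(np.load("e1.npy")))
E
```

```text
(array([ 25.4, 185.9, 309.8]), array([-0. , -1. , -0.4]))
```

```bash
python3 -m handwheel '0 0 0 0 0.03 -0.009 0; 0 0 0 0.01 0.053 -0.009 0; 0 0 0 0.045 0.053 -0.009 0; 0 0 0 0.08 0.053 -0.009 0; 0 0 0 0.105 0.053 -0.009 0; 0 0 0 0.12 0.053 -0.009 0; 0 0 0 0.129 0.053 -0.009 0; 0 0 0 0.129 0.053 -0.009 0; 0 0 0 0.129 0.053 -0.009 0'
python3 - <<'E'
from h import *
import cv2
print(inE(np.load("e1.npy")))
s=env.state();f=env.grab_frame("wrist")[:,:,::-1]
np.savez("w2.npz",p=s["ee_pos"],r=s["ee_rot"])
a=cv2.resize(f[120:320,140:400],None,fx=3,fy=3,interpolation=cv2.INTER_CUBIC);cv2.imwrite("pics/w2.png",a)
E
```

```text
time_s: 2.83
ee_pos: [508.9, 72.4, 181.3]
ee_rot: [43.0, 89.9, -0.1]
force: [0.0, -0.4, 0.9]
gripper_width: 0.4
(array([ 79.3, 194.8, 181.3]), array([-0.2, -0.3,  0.9]))
```

View pics/w2.png

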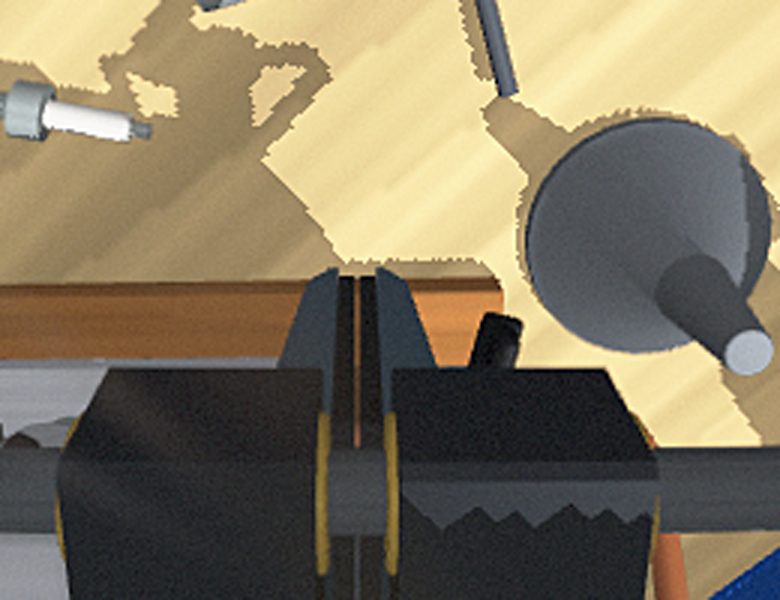

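Run:
```python
from h import *
d=np.load("w2.npz");T=np.eye(4);T[:3,:3]=R.from_euler("xyz",d["r"],degrees=True).as_matrix();T[:3,3]=d["p"]
print("tcp px",(proj("wrist",d["p"],T@env.get_calibration("wrist")["hand_eye"])-[140,120])*3)
T=T@env.get_calibration("wrist")["hand_eye"];e=np.load("e1.npy")
for px in((503,316),):
  p=np.array(px)/3+[140,120]
  r=least_squares(lambda v:(proj("wrist",e2w(e,[v[0],v[1],190]),T)-p).ravel(),[110,190]);print(r.x,r.cost)
```

```text
tcp px [[353.7988146  286.76046245]]
[112.53786018 191.20726736] 2.0194839173657902e-27
```

```bash
python3 -m handwheel '0 0 0 0.001 0.01 -0.003 0; 0 0 0 0.001 0.018 -0.004 0; 0 0 0 0.001 0.023 -0.003 0; 0 0 0 0.001 0.028 -0.002 0; 0 0 0 0.001 0.032 0 0; 0 0 0 0.001 0.036 0.003 0; 0 0 0 0.001 0.040 0.006 0; 0 0 0 0.001 0.043 0.010 0; 0 0 0 0.001 0.046 0.015 0; 0 0 0 0.001 0.048 0.019 0'
python3 -c "
from h import *
print(inE(np.load('e1.npy')))"
```

```text
time_s: 3.72
ee_pos: [555.9, 95.0, 179.5]
ee_rot: [-10.3, 90.0, -53.4]
force: [0.3, 0.1, 0.7]
gripper_width: 0.1
(array([128. , 176. , 179.5]), array([ 0.2, -0.1,  0.7]))
```

```bash
for i in 1; do python3 -m handwheel '0 0 0 0 0 0.001 0; 0 0 0 0 0 0.002 0; 0 0 0 0 0 0.003 0; 0 0 0 0 0 0.004 0'; done
python3 - <<'E'
from h import *
import cv2
print(inE(np.load("e1.npy")))
f=env.grab_frame("wrist")[:,:,::-1]
a=cv2.resize(f[120:320,140:400],None,fx=3,fy=3,interpolation=cv2.INTER_CUBIC)
f=env.grab_frame("top")[:,:,::-1]
b=cv2.resize(f[150:220,240:300],None,fx=6,fy=6,interpolation=cv2.INTER_CUBIC)
c=np.zeros((600,800,3),np.uint8);c[:400,:520]=cv2.resize(a,(520,400));c[:327,520:]=cv2.resize(b,(280,327))
f=env.grab_frame("side")[:,:,::-1]
b=cv2.resize(f[160:200,225:285],None,fx=4.6,fy=4.6,interpolation=cv2.INTER_CUBIC);c[380:380+b.shape[0],522:522+b.shape[1]]=b
cv2.imwrite("pics/w3.png",c)
E
```

```text
time_s: 4.05
ee_pos: [557.9, 92.4, 179.6]
ee_rot: [-112.3, 90.0, -155.3]
force: [-0.6, 0.8, -1.0]
gripper_width: 0.4
(array([127.5, 172.7, 179.6]), array([ 0.2,  1. , -1. ]))
```

View pics/w3.png

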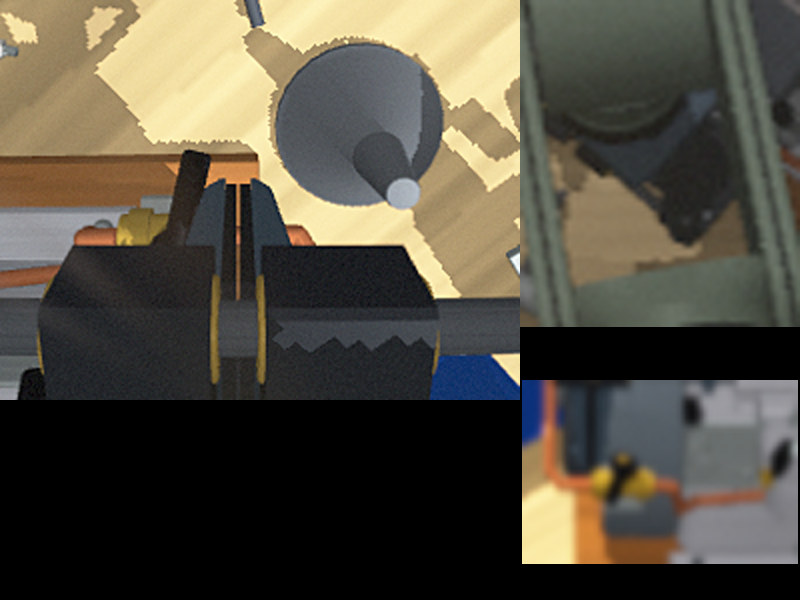

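Run:
```python
from h import *
import cv2
s=env.state();print(proj("side",s["ee_pos"]),proj("top",s["ee_pos"]))
f=env.grab_frame("side")[:,:,::-1];g=env.grab_frame("top")[:,:,::-1]
c=np.hstack([f[60:260,150:410],g[80:280,200:460]])
cv2.imwrite("pics/s4.png",cv2.resize(c,(800,308),interpolation=cv2.INTER_CUBIC))
```

```text
[[238.63802643 183.6205601 ]] [[259.37201155 176.65790712]]
```

View pics/s4.png

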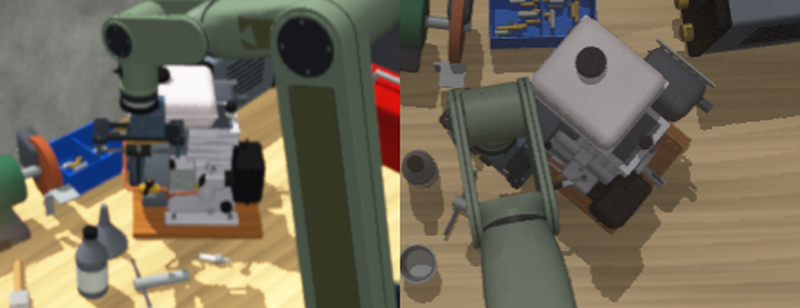

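```bash
python3 -m handwheel '0 0 0 0 0.003 -0.02 0; 0 0 0 0 0.003 -0.04 0; 0 0 0 0 -0.015 -0.04 0; 0 0 0 0 -0.035 -0.04 0; 0 0 0 0 -0.045 -0.03 0; 0 0 0 0 -0.045 -0.012 0; 0 0 0 0 -0.037 -0.012 0; 0 0 0 0 -0.028 -0.012 0; 0 0 0 0 -0.023 -0.012 0; 0 0 0 0 -0.018 -0.011 0; 0 0 0 0 -0.018 -0.011 0'
python3 - <<'E'
from h import *
import cv2
print(inE(np.load("e1.npy")))
f=env.grab_frame("wrist")[:,:,::-1]
a=cv2.resize(f[160:280,180:340],None,fx=4,fy=4,interpolation=cv2.INTER_CUBIC)
cv2.imwrite("pics/w5.png",a)
E
```

```text
time_s: 5.22
ee_pos: [538.4, 88.2, 179.4]
ee_rot: [122.7, 90.0, 79.7]
force: [-0.3, -0.5, -0.4]
gripper_width: 0.6
(array([111.1, 184.1, 179.4]), array([-0.6, -0.2, -0.4]))
```

View pics/w5.png

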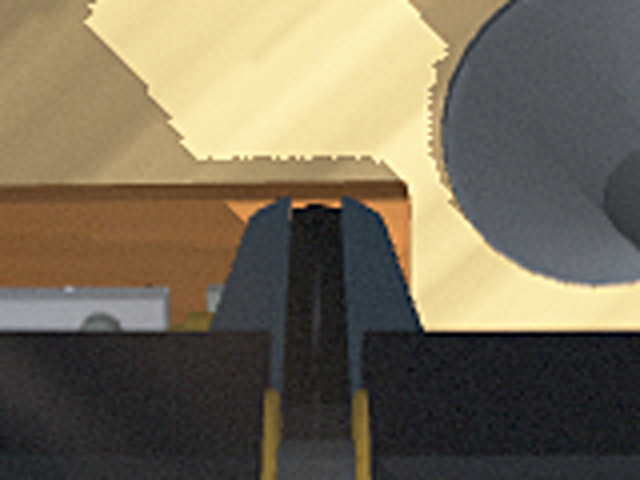

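```bash
python3 -m handwheel '0 0 0 -0.015 0 0 0; 0 0 0 -0.015 -0.02 -0.004 0; 0 0 0 -0.015 -0.034 -0.004 0; 0 0 0 0.005 -0.034 -0.004 0; 0 0 0 0.014 -0.034 -0.004 0; 0 0 0 0.014 -0.034 -0.004 0; 0 0 0 0.014 -0.026 -0.004 0; 0 0 0 0.014 -0.02 -0.004 0; 0 0 0 0.014 -0.014 -0.004 0; 0 0 0 0.014 -0.008 -0.004 0; 0 0 0 0.014 -0.003 -0.004 0'
python3 - <<'E'
from h import *
import cv2
print(inE(np.load("e1.npy")))
print(proj("side",env.state()["ee_pos"]))
a=cv2.resize(env.grab_frame("wrist")[160:280,180:340,::-1],(400,300),interpolation=cv2.INTER_CUBIC)
b=cv2.resize(env.grab_frame("side")[150:210,210:290,::-1],(400,300),interpolation=cv2.INTER_CUBIC)
cv2.imwrite("pics/w6.png",np.hstack([a,b]))
E
```

```text
time_s: 6.18
ee_pos: [533.8, 88.3, 165.9]
ee_rot: [51.0, 89.9, 8.0]
force: [0.7, -0.3, -0.2]
gripper_width: 0.4
(array([108. , 187.5, 165.9]), array([ 0.3, -0.7, -0.2]))
[[244.60026534 189.94038161]]
```

View pics/w6.png

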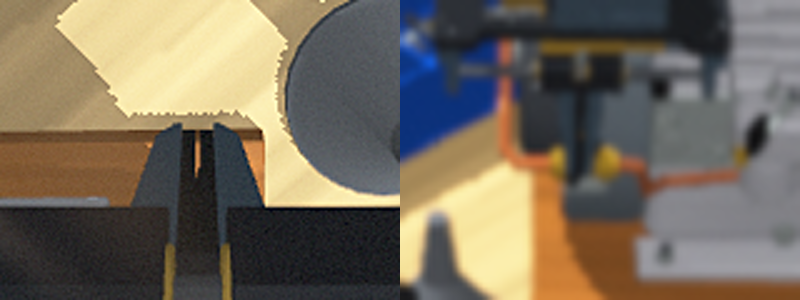

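```bash
python3 -m handwheel '0 0 0 -0.02 0 0 0; 0 0 0 -0.02 -0.013 0 0; 0 0 0 -0.02 -0.026 0 0; 0 0 0 0 -0.026 0 0; 0 0 0 0.015 -0.026 0 0; 0 0 0 0.015 -0.026 0 0; 0 0 0 0.015 -0.018 0 0; 0 0 0 0.015 -0.012 0 0; 0 0 0 0.015 -0.006 0 0; 0 0 0 0.015 0 0 0; 0 0 0 0.015 0.004 0 0'
python3 - <<'E'
from h import *
import cv2
print(inE(np.load("e1.npy")))
a=cv2.resize(env.grab_frame("wrist")[160:280,180:340,::-1],(400,300),interpolation=cv2.INTER_CUBIC)
b=cv2.resize(env.grab_frame("side")[150:210,210:290,::-1],(400,300),interpolation=cv2.INTER_CUBIC)
cv2.imwrite("pics/w7.png",np.hstack([a,b]))
E
```

```text
time_s: 7.2
ee_pos: [534.4, 89.1, 150.8]
ee_rot: [-91.7, 89.7, -134.7]
force: [-4.3, -3.8, 0.6]
gripper_width: 0.3
(array([109. , 187.7, 150.8]), array([-5.7,  0.5,  0.6]))
```

View pics/w7.png

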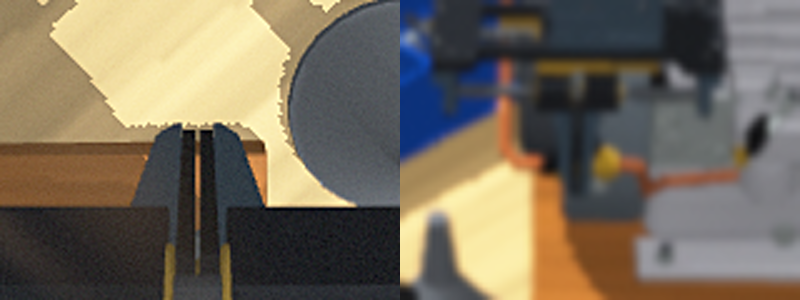

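```bash
python3 -m handwheel '0 0 0 0.002 0.002 0.001 0; 0 0 0 0.004 0.005 0.0025 0; 0 0 0 0.004 0.008 0.004 0; 0 0 0 0.004 0.010 0.006 0; 0 0 0 0.004 0.013 0.009 0; 0 0 0 0.004 0.015 0.011 0; 0 0 0 0.004 0.016 0.013 0; 0 0 0 0.004 0.016 0.0145 0'
python3 -c "
from h import *
print(inE(np.load('e1.npy')))"
```

```text
time_s: 7.97
ee_pos: [556.9, 92.7, 146.6]
ee_rot: [169.7, 89.9, 126.7]
force: [-3.8, 0.3, -0.2]
gripper_width: 0.6
(array([127. , 173.7, 146.6]), array([-2.4,  3. , -0.2]))
```

```bash
for k in 1 2 3; do :; done; python3 -m handwheel '0 0 0 0 0 0.001 0; 0 0 0 0 0 0.002 0; 0 0 0 0 0 0.002 0'; python3 -c "
from h import *
print(inE(np.load('e1.npy')))"; python3 -m handwheel '0 0 0 0 0 0.001 0; 0 0 0 0 0 0.002 0; 0 0 0 0 0 0.002 0'; python3 -c "
from h import *
print(inE(np.load('e1.npy')))"
```

```text
time_s: 8.22
ee_pos: [559.0, 91.5, 146.6]
ee_rot: [97.4, 89.9, 54.4]
force: [-2.3, 3.4, -0.8]
gripper_width: 0.8
(array([127.5, 171.3, 146.6]), array([ 0.9,  4. , -0.8]))
time_s: 8.47
ee_pos: [559.0, 91.5, 146.6]
ee_rot: [161.6, 89.8, 118.6]
force: [-4.6, 7.1, -0.2]
gripper_width: 0.5
(array([127.5, 171.3, 146.6]), array([ 2. ,  8.2, -0.2]))
```

```bash
python3 -m handwheel '0 0 0 0 0 -0.015 0; 0 0 0 0 0 -0.032 0; 0 0 0 -0.03 -0.02 -0.032 0; 0 0 0 -0.06 -0.045 -0.032 0; 0 0 0 -0.09 -0.07 -0.032 0; 0 0 0 -0.11 -0.09 -0.032 0; 0 0 0 -0.11 -0.09 -0.032 0; 0 0 0 -0.11 -0.09 -0.032 0'
python3 - <<'E'
from h import *
import cv2
e=np.load("e1.npy");print(inE(e))
s=env.state();f=env.grab_frame("wrist");np.savez("w8.npz",p=s["ee_pos"],r=s["ee_rot"]);cv2.imwrite("pics/w8.png",f[:,:,::-1])
T=np.eye(4);T[:3,:3]=R.from_euler("xyz",s["ee_rot"],degrees=True).as_matrix();T[:3,3]=s["ee_pos"];T=T@env.get_calibration("wrist")["hand_eye"]
g=f.max(2)
# rectify plane z=190 around pivot: 1 px = 1 mm
X,Y=np.meshgrid(np.arange(75,170),np.arange(215,125,-1.0))
q=proj("wrist",e2w(e,np.c_[X.ravel(),Y.ravel(),0*X.ravel()+190]),T).reshape(X.shape+(2,)).astype(np.float32)
r=cv2.remap(g,q[...,0],q[...,1],cv2.INTER_LINEAR)
b=(r<60).astype(np.uint8);n,l,st,c=cv2.connectedComponentsWithStats(b)
for i in range(1,n):
    if st[i,4]>60:
        y,x=np.nonzero(l==i);m=np.cov(x,-y);w,v=np.linalg.eigh(m);print(st[i,4],"x",X[0,x.min()],X[0,x.max()],"y",Y[y.max(),0],Y[y.min(),0],"axis deg",np.degrees(np.arctan2(v[1,1],v[0,1])))
E
```

```text
time_s: 9.13
ee_pos: [475.5, 45.5, 258.4]
ee_rot: [41.7, 89.7, -1.3]
force: [-0.0, -0.7, 0.2]
gripper_width: 0.7
(array([ 36.9, 200.7, 258.4]), array([-0.5, -0.4,  0.2]))
1497 x 75 143 y 126.0 163.0 axis deg -162.1492937990148
```

```bash
python3 -c "
import cv2;a=cv2.imread('pics/w8.png')[150:300,120:420];cv2.imwrite('pics/w8c.png',cv2.resize(a,(800,400),interpolation=cv2.INTER_CUBIC))"
```

```text
(no output)
```

View pics/w8c.png

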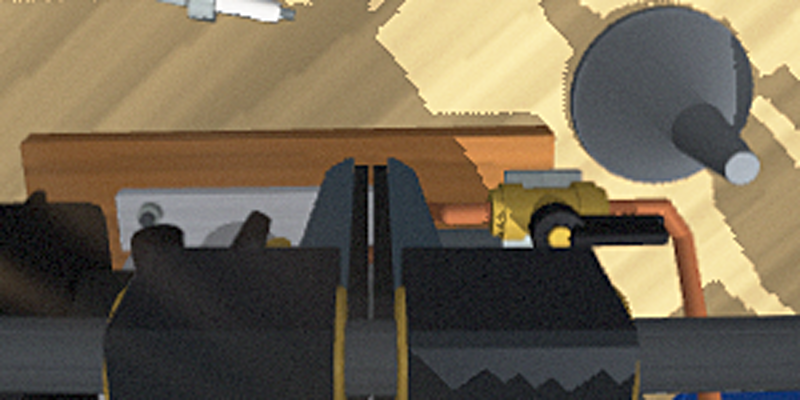

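```bash
python3 -m handwheel '0 0 0 0.035 -0.005 0 0; 0 0 0 0.07 -0.005 0 0; 0 0 0 0.1 -0.005 0 0; 0 0 0 0.11 -0.005 0.01 0; 0 0 0 0.11 -0.005 0.025 0; 0 0 0 0.11 -0.005 0.04 0; 0 0 0 0.11 -0.005 0.04 0; 0 0 0 0.11 -0.01 0.04 0; 0 0 0 0.11 -0.015 0.04 0; 0 0 0 0.11 -0.02 0.04 0; 0 0 0 0.11 -0.025 0.04 0'
python3 -c "
from h import *
print(inE(np.load('e1.npy')))"
```

```text
time_s: 10.1
ee_pos: [487.0, -0.3, 147.3]
ee_rot: [56.0, 89.9, 13.0]
force: [1.3, 4.1, 0.2]
gripper_width: 0.5
(array([ 11.4, 160.9, 147.3]), array([3.9, 1.9, 0.2]))
```

```bash
python3 -m handwheel '0 0 0 0 -0.005 0 0; 0 0 0 0 -0.01 0 0; 0 0 0 0 -0.015 0 0; 0 0 0 0 -0.02 0 0; 0 0 0 0 -0.025 0 0; 0 0 0 0 -0.03 0 0; 0 0 0 0 -0.035 0 0; 0 0 0 0 -0.04 0 0; 0 0 0 0 -0.044 0 0; 0 0 0 0 -0.047 0 0; 0 0 0 0 -0.049 0 0'
python3 -c "
from h import *
print(inE(np.load('e1.npy')))"; python3 -m handwheel '0 0 0 0 -0.0015 0 0; 0 0 0 0 -0.003 0 0; 0 0 0 0 -0.003 0 0'
python3 -c "
from h import *
print(inE(np.load('e1.npy')))"
```

```text
time_s: 11.02
ee_pos: [453.3, -36.7, 146.6]
ee_rot: [-84.7, 89.9, -127.7]
force: [-0.5, 0.6, -0.2]
gripper_width: 0.5
(array([-38.2, 160.6, 146.6]), array([ 0.1,  0.8, -0.2]))
time_s: 11.27
ee_pos: [451.4, -38.5, 146.5]
ee_rot: [-106.3, 90.0, -149.3]
force: [0.3, 0.4, -0.7]
gripper_width: 0.6
(array([-40.9, 160.8, 146.5]), array([ 0.5,  0. , -0.7]))
```

```bash
python3 -m handwheel '0 0 0 0 -0.0015 0 0; 0 0 0 0 -0.003 0 0; 0 0 0 0 -0.003 0 0'
python3 -c "
from h import *
print(inE(np.load('e1.npy')))"
```

```text
time_s: 11.52
ee_pos: [449.6, -40.5, 146.6]
ee_rot: [-107.0, 90.0, -150.1]
force: [-0.1, -0.0, 0.7]
gripper_width: 0.4
(array([-43.5, 160.7, 146.6]), array([-0.1,  0.1,  0.7]))
```

```bash
python3 -m handwheel '0 0 0 0 0.01 -0.01 0; 0 0 0 0 0.012 -0.03 0; 0 0 0 0 0.012 -0.055 0; 0 0 0 -0.04 0.03 -0.055 0; 0 0 0 -0.08 0.05 -0.055 0; 0 0 0 -0.12 0.075 -0.055 0; 0 0 0 -0.155 0.085 -0.055 0; 0 0 0 -0.163 0.085 -0.055 0; 0 0 0 -0.163 0.085 -0.055 0'
python3 - <<'E'
from h import *
import cv2
print(inE(np.load("e1.npy")))
f=env.grab_frame("wrist")[:,:,::-1];cv2.imwrite("pics/w9.png",cv2.resize(f[60:300,60:440],(792,500),interpolation=cv2.INTER_CUBIC))
E
```

```text
time_s: 12.27
ee_pos: [470.1, 60.3, 313.4]
ee_rot: [48.4, 89.5, 5.4]
force: [0.2, 0.2, -0.6]
gripper_width: 0.2
(array([ 43.9, 214.8, 313.4]), array([ 0.3, -0. , -0.6]))
```

View pics/w9.png

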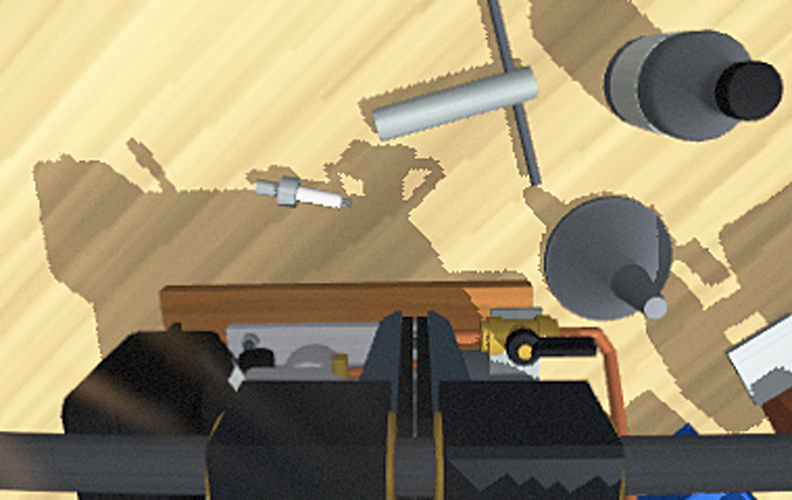

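Run:
```python
from h import *
import cv2
e=np.load("e1.npy");s=env.state();f=env.grab_frame("wrist")[:,:,::-1]
T=np.eye(4);T[:3,:3]=R.from_euler("xyz",s["ee_rot"],degrees=True).as_matrix();T[:3,3]=s["ee_pos"];T=T@env.get_calibration("wrist")["hand_eye"]
for th in(.55,.83,1.1):
  for r,z in((30,190),(42,199),(64,199)):
    print(th,r,((proj("wrist",e2w(e,[-35-r*np.sin(th-.55),103+r*np.cos(th-.55),z]),T)-[140,200])*8).round())
c=f[200:260,140:240].astype(float)
c=np.clip((c/255)**.5*255,0,255).astype(np.uint8)
cv2.imwrite("pics/w10.png",cv2.resize(c,None,fx=8,fy=8,interpolation=cv2.INTER_CUBIC))
```

```text
0.55 30 [[395. 347.]]
0.55 42 [[376. 298.]]
0.55 64 [[365. 149.]]
0.83 30 [[337. 354.]]
0.83 42 [[292. 308.]]
0.83 64 [[236. 165.]]
1.1 30 [[287. 374.]]
1.1 42 [[220. 338.]]
1.1 64 [[125. 212.]]
```

View pics/w10.png

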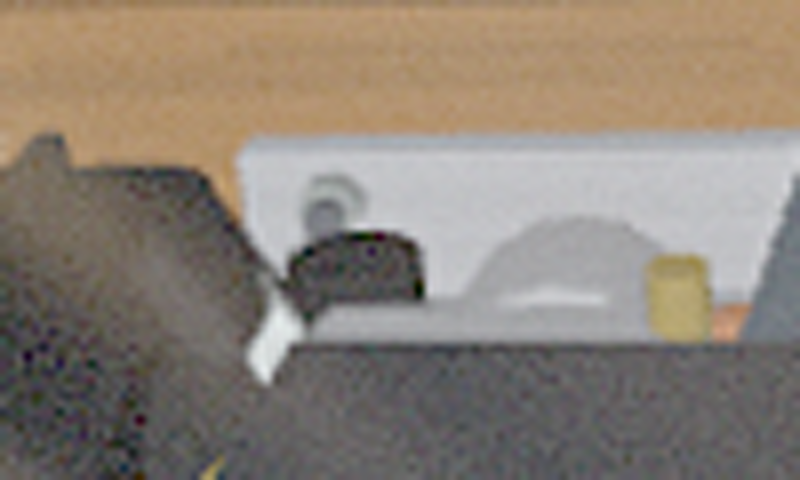

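```bash
python3 -m handwheel '0 0 0 0 0.02 -0.03 0; 0 0 0 0 0.04 -0.06 0; 0 0 0 0 0.06 -0.09 0; 0 0 0 0 0.08 -0.12 0; 0 0 0 0 0.1 -0.15 0; 0 0 0 0 0.12 -0.18 0; 0 0 0 0 0.133 -0.194 0; 0 0 0 0 0.133 -0.194 0; 0 0 0 0 0.133 -0.194 0'
python3 - <<'E'
from h import *
import cv2
f=env.grab_frame("top")[:,:,::-1];g=env.grab_frame("side")[:,:,::-1]
a=cv2.resize(f[115:235,255:355],(480,576),interpolation=cv2.INTER_CUBIC)
b=cv2.resize(g[150:214,230:299],(310,288),interpolation=cv2.INTER_CUBIC)
b=np.vstack([b,0*b]);cv2.imwrite("pics/t5.png",np.hstack([a,b]))
e=np.load("e.npy")
for th in(0,.55,1.1):print(th,((proj("top",e2w(e,[-35-53*np.sin(th-.55),103+53*np.cos(th-.55),195]))-[255,115])*4.8).round())
E
```

```text
time_s: 13.12
ee_pos: [415.4, 288.4, 307.4]
ee_rot: [-93.9, 89.7, -136.9]
force: [0.4, 0.9, 0.5]
gripper_width: 0.7
0 [[230. 418.]]
0.55 [[257. 458.]]
1.1 [[301. 479.]]
```

View pics/t5.png

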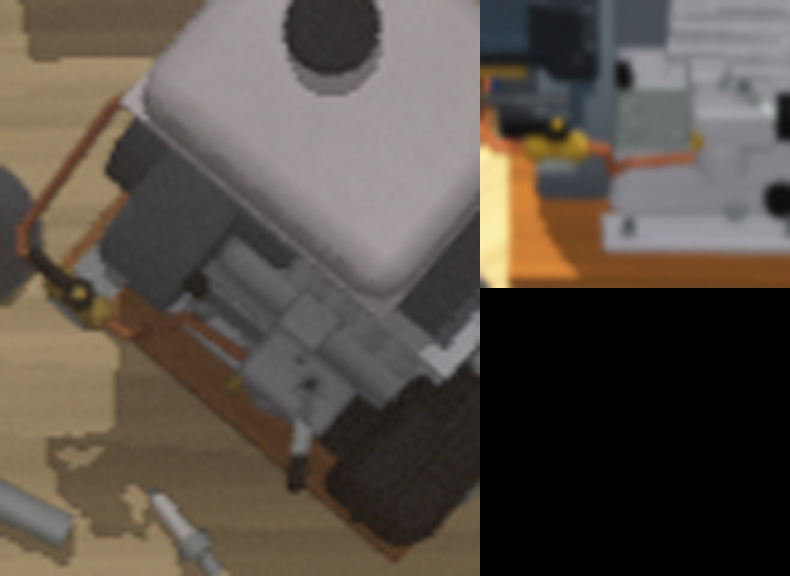

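```bash
python3 -c "
from workcell import env
print(env.state()['force'],env.job_done())"
```

```text
the job is handed in; nothing more can be done
[-0.66151759  0.17189751 -0.56734504] None
```

The fuel tap is fully open and the choke is at full. I handed the job in at about 13 s of the 54 s allowed, with the arm well clear of the engine.

- **Tap:** I swung the lever with the closed fingertips until it stopped moving while the force rose to about 8 N, which marks the hard stop. Wrist and top pictures both show the lever in line with the pipe.
- **Choke:** I pushed the grip past the half-way click, with about 4 N read early in the push. It then clicked ahead on its own, since I felt no force at the end of the push. I therefore did not feel the stop itself. In the last top picture the grip lies within about half a pixel (1–2 mm) of the computed full-choke position.
- **Other things:** The throttle grip is at the same place in the top picture as before. I saw nothing moved, but I did not measure each item on the bench.

**Disagreements and misses:**
- **Missed pushes:** The first three pushes at the tap went over its lever without touching it. The shut fingers reached about 25–40 mm less far than the stated tool point, so I went lower. I did not find out why.
- **Engine position:** The wrist and fixed cameras disagreed by about 5 mm on where the engine is.
- **Wrist view of choke:** The last wrist views could not show the black grip against the black air cleaner, so I checked the choke from the top camera.
- **Picture budget:** I viewed 15 pictures, 5 over the budget of 10.

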